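# Puff the lid clean, then hold the spoon box open

### The job

Chaff has settled on the red lid of the cupping-spoon box. Press the yellow cap of the clamped air can right down and let it spring back up while the lid is still shut, then raise the lid (its white front bar is the handle) to 60 degrees from closed and hold it there so that a colleague can take spoons: the lid springs shut by itself, so finish still holding it, do not let go. Leave the glasses, trays, jar and tamper where they stand.

Things in the scene. Friction and masses are not known exactly. Their poses are not given: they have to be found in the camera images.
- lid (a joint): opening angle of the red lid, rad: 0 shut, grows as it opens, target 60 degrees = 1.047, stop at 1.8. Weight and a spring pull it shut from every angle; holding it at the bar takes 2 to 4 N along its arc.
- lid_hinge (a point): middle of the lid's hinge axis, at the far top edge of the steel spoon box, 122 mm above the table; never moves. Box axes: x from the bar to the hinge (away from the robot), y along the hinge, z up. The box is fixed, 150 (x) x 200 (y) x 120 mm high; its front face is 150 mm before the hinge. A black quadrant on its +y side has a yellow dot at 60 degrees.
- lid_bar (a point): white round bar, 12 mm thick, along y, on two steel arms at its ends (94 mm free between them), 45 mm in front of the lid's front edge, 39 mm clear of the box. Origin at its middle; axes turn with the lid (the box's when shut). In the lid's frame it lies 195 mm before and 3 mm above the hinge axis: 125 mm above the table when shut, about 292 at 60 degrees. It can turn between the fingers.
- cap_top (a point): centre of the top face of the yellow cap (30 mm wide, 22 mm high) of the air can, 173 mm above the table when up. White can with blue band, 58 mm wide, fixed in a dark clamp to the right (-y) of the spoon box; the can's black nozzle points to the box. The cap goes straight down.
- cap (a joint): how far the cap is pressed, m: 0 up, 0.008 fully down. Springs back; starts to move at 2 N and is fully down at 6 N.
- glass_a: amber cupping glass, 80 mm wide, 88 mm high, leave alone; origin at the centre of its underside
- glass_b: amber cupping glass like glass_a, leave alone
- glass_c: amber cupping glass like glass_a, behind the box, leave alone
- tray_a: empty blue sample tray, 110 x 80 x 28 mm, leave alone; origin at the centre of its underside
- tray_b: empty blue sample tray like tray_a, leave alone
- jar: closed amber jar with a black cap that does not press, 60 mm wide, 130 mm high, leave alone; origin at the centre of its underside
- tamper: steel tamper, 54 mm wide, 82 mm high, leave alone; origin at the centre of its underside
Not all that is in view belongs to the job. What is meant by the part that bears cap_top is not pink, and is the smaller of those in its own colour.

How it is judged:
By the outcome, as a careful person would: the job done as asked, in the order asked, and still so for the second after the job is handed in, while the arm keeps its last pose, push and grip.
It also fails if it takes over 48 s, if anything falls off the work surface, if the arm or the gripper's body presses on something with over 40 N, if the wrist force passes 120 N, or if a joint passes its speed limit or range.

### The arm

A 6-joint arm with a two-finger parallel gripper is mounted at the origin on the work surface. World frame = base frame: x ahead of the robot, y to its left, z up, the work surface at z = 0. Lengths are in m, angles in degrees, forces in N, time in s.
With the tool pointing down it reaches from about 0.4 to 0.825 m from the base axis. Payload 7 kg.
Tool frame: the origin (TCP) lies on the centre line of the jaws, within the pads' length; the fingertips stand 8 mm ahead of it and the grasp point (between the pads) lies 11 mm behind it (r.tcp_to_tips is the distance from the TCP to the fingertips, in m); z points along the fingers, y is the direction in which the jaws open and shut (so a half turn about z gives the same grasp; the last joint's range is limited). The gripper opens to 88 mm and grips with 3 to 60 N. Pads are 19 mm wide; open, the fingers measure 130 mm over their backs; the gripper's body (78 mm by 193 mm) begins 47 mm behind the grasp point.
Start: joints at [81.308, 20.546, 0.682, 0, -70.136, -16.507], TCP at [0.287, 0.611, 0.235] pointing down, gripper open.
Joint ranges: [-176.03, 176.03], [-82.01, 121.73], [-58.28, 71.71], [-173.87, 95.51], [-174.79, -0.11], [-173.66, 173.66]. Speed limits (degrees/s): [136.94, 136.94, 172.46, 180, 180, 180].

### API

Orientations are given as [roll, pitch, yaw] about the fixed x, y, z axes, in that order (R = Rz(yaw) Ry(pitch) Rx(roll)).
In Python, from plant import r gives the robot as it stands.
- The arm moves only by the tool drive_tool, never from a script. Its argument "plan" is text: rows parted by semicolons, each of 4 numbers parted by spaces: the shift along the tool's x, y, z in cm, then the turn about the tool's z in rad. A call has 1 to 8 rows; each row is the pose to reach, as a shift and turn from the pose commanded when the call began, along the tool's axes at that moment; what a row does not reach only later rows make up. A row lasts 1/8 s, in which the tool goes at most 62.5 mm and 10.7 degrees, less where a joint would pass 70% of its speed; a pose out of reach is approached as far as the arm can. A call with a gripper value outside its range is refused whole. "fingers" is the closure, from -1 (fully open) to 1 (shut), set as the call begins (left out, the last holds). The fingers move at their own pace and stop on an object; "squeeze" is the grip in N (left out, the last holds). Time passes only in rows, so rows that repeat a pose let the fingers close. It gives the time, the measured TCP pose, the force and the opening at its end, in the units of the state.
- r.get_state(): the state, without advancing time (a new reading comes with each control period).
- r.capture(name): name is "scene" or "top" or "wrist"; returns a dict with "frame" (420x560x3 uint8, red, green, blue), "fovy" (degrees; the focal length in pixels is half the picture's height over the tangent of half this angle, whatever the lens; pixels are square), "cx", "cy" (the principal point, pixels), "rvec" (rotation vector, rad) and "tvec" (3), from world to camera coordinates, as OpenCV has them. Camera axes: x right, y down, z forward; pixel columns grow to the right and rows downward; lengths in m; the calibration is good to about 2 mm. A picture is of the moment at which its call begins. There is no depth.
- r.close_job(): hands the job in, once; it reports no verdict.
The state is a dict: "time_s": time; "joints": joint angles; "qd": joint speeds; "joint_torque": joint torques, N m; "tcp_pos": TCP position; "eef_rot": TCP orientation; "contact_force": force on the tool from outside, world axes, zero at the start; "moment": the same for the moment, N m; "gripper_width": finger opening in m.
Only numpy, scipy, OpenCV 4.12 (cv2) and the standard library are available. Lean on these libraries where they do the work, as an engineer would, in place of code of your own. Each camera call takes 0.05 s, during which the arm holds its last target. There are 200 camera calls.

## Working session

There is one attempt and no reset: what is moved stays moved. The work goes in short steps, Python scripts to look and compute and a tool call to move; the robot and the scene stay as the last step left them, time stands still between calls to the robot, and variables do not carry over. Pictures are saved under pics/ and viewed, about 8 in all and at most 12, crops included, and the job is handed in when it is done.

Besides the shell and the picture viewer there is one more tool, called after ">>>" as name(argument=value, ...) on one line, values as JSON. drive_tool: Moves the arm, as the interface text tells. Its arguments: {"type":"object","properties":{"plan":{"type":"string"},"fingers":{"type":"number"},"squeeze":{"type":"number"}},"required":["plan"]}

```bash
ls; mkdir -p pics; cat > h.py <<'E'
import numpy as np, cv2
from plant import r
def cap(n,f):
    c=r.capture(n); cv2.imwrite('pics/'+f+'.png',c['frame'][:,:,::-1]); np.save('pics/'+f+'.npy',{k:c[k] for k in c if k!='frame'},allow_pickle=True); return c
def load(f): return np.load('pics/'+f+'.npy',allow_pickle=True).item()
def ray(c,u,v):
    R=cv2.Rodrigues(np.array(c['rvec'],float))[0]; t=np.array(c['tvec'],float).ravel()
    f=210/np.tan(np.radians(c['fovy'])/2)
    d=R.T@np.array([(u-c['cx'])/f,(v-c['cy'])/f,1.]); return -R.T@t,d
def atz(c,u,v,z):
    o,d=ray(c,u,v); return o+d*(z-o[2])/d[2]
def proj(c,p):
    R=cv2.Rodrigues(np.array(c['rvec'],float))[0]; t=np.array(c['tvec'],float).ravel()
    f=210/np.tan(np.radians(c['fovy'])/2); q=R@np.array(p)+t; return c['cx']+f*q[0]/q[2],c['cy']+f*q[1]/q[2]
E
python3 - <<'E'
from h import *
a=cap('scene','s0');b=cap('top','t0')
for c in(a,b): print({k:c[k] for k in c if k!='frame'})
print(r.get_state(), r.tcp_to_tips)
E
```

```text
pics
{'fovy': 52.47922892591523, 'cx': 271.9903131432448, 'cy': 203.45685206622292, 'rvec': array([ 1.17671042,  2.43289136, -0.8589538 ]), 'tvec': array([ 0.33231241, -0.29040389,  1.76005902])}
{'fovy': 49.54010301701111, 'cx': 293.13668338631703, 'cy': 211.39512151091972, 'rvec': array([ 2.1603376 , -2.20086683,  0.06848367]), 'tvec': array([0.03398159, 0.59040156, 1.46013106])}
{'time_s': 0.1, 'joints': array([ 8.13076417e+01,  2.05861942e+01,  6.39874047e-01, -1.75120380e-02,
       -7.01363887e+01, -1.65084433e+01]), 'qd': array([-0.08446938, -0.05585534,  0.09111628,  0.0735502 , -0.08728176,
        0.05090462]), 'joint_torque': array([-1.34774891e-03, -5.84164989e+01,  2.93751293e+01,  7.01547056e+00,
        1.01827996e-02, -4.44940827e-05]), 'tcp_pos': array([0.28723722, 0.61036873, 0.23373638]), 'eef_rot': array([ 1.79916022e+02, -7.71953518e-03, -2.52067581e+01]), 'contact_force': array([ 0.48746816, -0.05797213, -0.0553636 ]), 'moment': array([-0.00384032, -0.00395407, -0.03724815]), 'gripper_width': 0.08764878966835253} 0.008
```

View pics/s0.png

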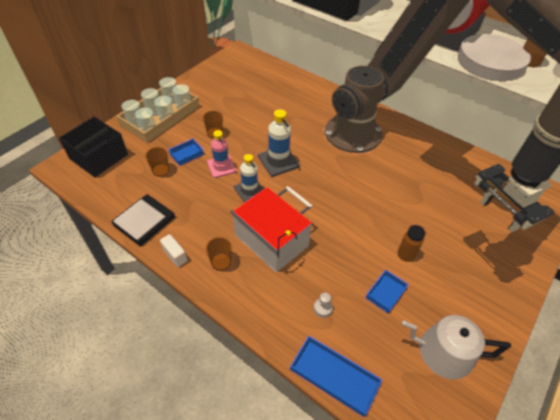

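View pics/t0.png

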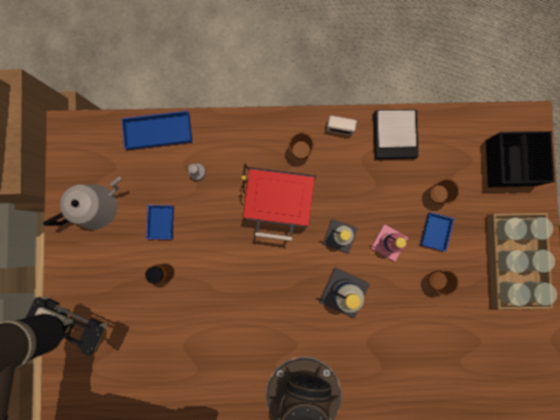

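The scene view shows three capped cans, by scene / top pixels: a small white one at (249,160) / (344,236), a large white one at (280,114) / (351,300), and a pink one at (218,135) / (400,243). The small white one fits: it isn't pink, and it's the smaller of the two white cans, next to the box's -y side. I'll confirm with an enlarged crop.

```bash
python3 - <<'E'
import cv2,numpy as np
t=cv2.imread('pics/t0.png')[155:325,225:425]; s=cv2.imread('pics/s0.png')[95:275,200:330]
a=cv2.resize(t,None,fx=4,fy=4,interpolation=cv2.INTER_CUBIC)[:600]
cv2.imwrite('pics/tc.png',a)
cv2.imwrite('pics/sc.png',cv2.resize(s,None,fx=3.3333,fy=3.3333,interpolation=cv2.INTER_CUBIC))
E
```

```text
(no output)
```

View pics/tc.png

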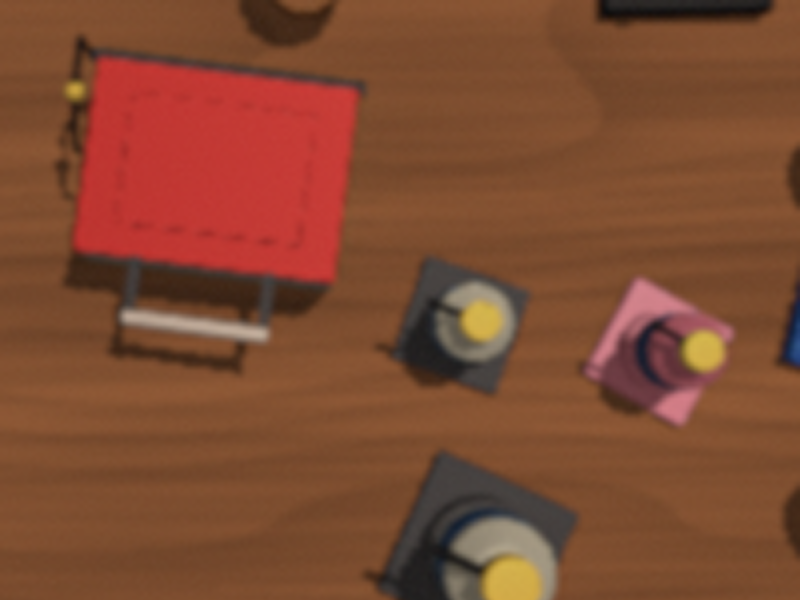

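View pics/sc.png

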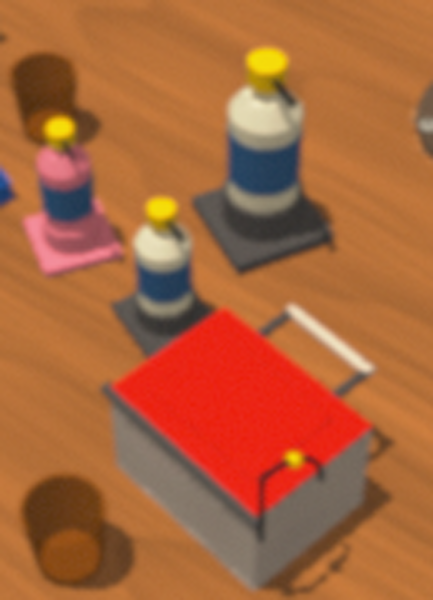

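The crop confirms it: the small white can with the blue band has its cap at top-view pixel (345.5,235.3), its nozzle points at the box, and the similar white can is clearly larger. The bar ends are at top-view pixels (255.5,234) and (291.8,238.5).

```bash
python3 - <<'E'
from h import *
t=load('t0');s=load('s0')
T=lambda x,y:(225+x/4-.375,155+y/4-.375); S=lambda x,y:(200+x*.3-.35,95+y*.3-.35)
P=lambda n,c,p,z:print(n,atz(c,*p,z).round(4))
P('cap t',t,T(482,321),.173);P('cap s',s,S(162,204),.173)
for n,p in dict(b1=(122,316),b2=(267,334)).items(): P('t '+n,t,T(*p),.125)
for n,p in dict(b2=(290,311),b1=(371,369)).items(): P('s '+n,s,S(*p),.125)
for n,p in dict(hl=(95,53),hr=(362,87),fl=(75,250),fr=(334,283)).items(): P('t '+n,t,T(*p),.122)
for n,p in dict(hl=(258,518),hr=(108,387),fl=(371,428),fr=(224,312)).items(): P('s '+n,s,S(*p),.122)
for n,p in dict(big=(512,580)).items(): P('big t',t,T(*p),.24);
P('big s',s,S(267,60),.24)
o,d=ray(t,*T(512,580));o2,d2=ray(s,*S(267,60))
x=np.linalg.lstsq(np.c_[d,-d2],o2-o,rcond=None)[0];print('big tri',o+d*x[0],o2+d2*x[1])
P('jar',t,(155,274),.13)
P('jar s',s,(416,234),.13)
P('gripper check',t,(75,328),.23)
E
```

```text
cap t [ 0.5088 -0.1281  0.173 ]
cap s [ 0.5036 -0.1309  0.173 ]
t b1 [0.5184 0.1381 0.125 ]
t b2 [0.5028 0.0289 0.125 ]
s b2 [0.5024 0.0309 0.125 ]
s b1 [0.513  0.1353 0.125 ]
t hl [0.7196 0.1566 0.122 ]
t hr [ 0.6894 -0.0468  0.122 ]
t fl [0.5691 0.1734 0.122 ]
t fr [ 0.5404 -0.0224  0.122 ]
s hl [0.7117 0.1528 0.122 ]
s hr [ 0.6841 -0.0473  0.122 ]
s fl [0.5685 0.1742 0.122 ]
s fr [ 0.5421 -0.0206  0.122 ]
big t [ 0.3305 -0.1369  0.24  ]
big s [ 0.3257 -0.1369  0.24  ]
big tri [ 0.33099621 -0.13642875  0.24375389] [ 0.329429   -0.13419379  0.24368357]
jar [0.403  0.4392 0.13  ]
jar s [0.4099 0.4477 0.13  ]
gripper check [0.265  0.6286 0.23  ]
```

```bash
cat >> h.py <<'E'
def to(p,yaw=None):
    from scipy.spatial.transform import Rotation as Ro
    s=r.get_state(); R=Ro.from_euler('xyz',s['eef_rot'],degrees=True).as_matrix()
    print('t',s['time_s'],'tcp',s['tcp_pos'].round(4),'rot',s['eef_rot'].round(2),'F',s['contact_force'].round(2),'w',round(s['gripper_width'],4))
    print('shift cm',(100*R.T@(np.array(p)-s['tcp_pos'])).round(2),'dpsi(world yaw) ',None if yaw is None else round(np.radians(yaw-s['eef_rot'][2]),3),'(tool z turn = -dpsi when down)')
E
python3 -c "
from h import *
to([.40,.25,.30],-98.3); to([.507,-.1295,.26],-98.3)"
```

```text
t 0.1 tcp [0.2872 0.6104 0.2337] rot [ 1.7992e+02 -1.0000e-02 -2.5210e+01] F [ 0.49 -0.06 -0.06] w 0.0876
shift cm [25.55 27.81 -6.58] dpsi(world yaw)  -1.276 (tool z turn = -dpsi when down)
t 0.1 tcp [0.2872 0.6104 0.2337] rot [ 1.7992e+02 -1.0000e-02 -2.5210e+01] F [ 0.49 -0.06 -0.06] w 0.0876
shift cm [51.39 57.59 -2.54] dpsi(world yaw)  -1.276 (tool z turn = -dpsi when down)
```

>>> drive_tool(plan="0 0 -5 0; 3 3.5 -6.6 0.18; 7 7.5 -6.6 0.36; 11 12 -6.6 0.54; 15 16 -6.6 0.72; 18.5 20 -6.6 0.9; 22 24 -6.6 1.08; 25.5 28 -6.6 1.26", fingers=1, squeeze=20)

```text
time_s: 1.1
tcp_pos: [0.3989, 0.247, 0.3005]
eef_rot: [180.0, -0.0, -97.7]
contact_force: [1.3, 0.3, -0.6]
gripper_width: 0.0131
```

```bash
python3 -c "
from h import *
to([.507,-.1295,.25],-98.3)"
```

```text
t 1.1 tcp [0.3989 0.247  0.3005] rot [179.99  -0.   -97.72] F [ 1.29  0.31 -0.6 ] w 0.0131
shift cm [ 35.86 -15.77   5.04] dpsi(world yaw)  -0.01 (tool z turn = -dpsi when down)
```

>>> drive_tool(plan="5 -2.2 0 0.01; 10 -4.4 0 0.01; 15 -6.6 0 0.01; 20 -8.8 0 0.01; 25.5 -11.2 1 0.01; 31 -13.6 2.5 0.01; 35.9 -15.8 4.5 0.01; 35.9 -15.8 5 0.01")

```text
time_s: 2.1
tcp_pos: [0.5087, -0.1306, 0.2482]
eef_rot: [179.8, -0.1, -98.2]
contact_force: [-0.8, -0.6, -0.9]
gripper_width: 0.0001
```

```bash
python3 - <<'E'
from h import *
to([.507,-.1295,.183],-98.3)
a=cap('wrist','w0'); cap('scene','s1'); cap('top','t1')
print({k:a[k] for k in a if k!='frame'})
print(proj(a,[.507,-.1295,.173]))
E
```

```text
t 2.1 tcp [ 0.5087 -0.1306  0.2482] rot [ 1.7977e+02 -5.0000e-02 -9.8250e+01] F [-0.76 -0.57 -0.94] w 0.0001
shift cm [-0.09  0.16  6.52] dpsi(world yaw)  -0.001 (tool z turn = -dpsi when down)
{'fovy': 70.5128004074525, 'cx': 283.2032779177921, 'cy': 206.97167373624242, 'rvec': array([-0.22591074, -3.09230413, -0.40154574]), 'tvec': array([0.52058431, 0.01792666, 0.41865861])}
(np.float64(284.20306418941556), np.float64(219.16331280471923))
```

View pics/w0.png

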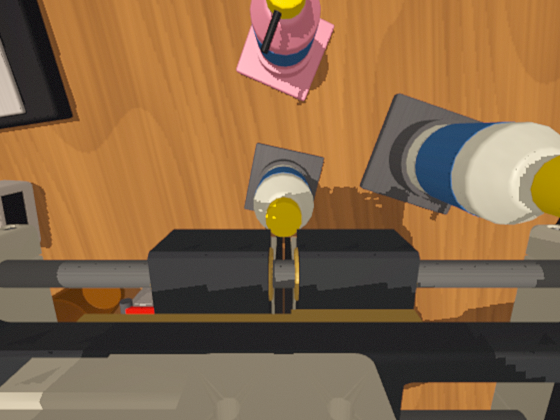

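The wrist view shows the yellow cap at (284.5,217), against a predicted (284.2,219.2), so they agree to about 1 mm. Next I'll descend to just above the cap.

>>> drive_tool(plan="-0.1 0.15 2 0; -0.1 0.15 4 0; -0.1 0.15 5.5 0; -0.1 0.15 6.2 0; -0.1 0.15 6.2 0; -0.1 0.15 6.2 0")

```text
time_s: 3.0
tcp_pos: [0.5085, -0.1262, 0.1892]
eef_rot: [-179.9, 0.0, -97.9]
contact_force: [1.0, 0.5, 0.3]
gripper_width: 0.0004
```

>>> drive_tool(plan="0.3 0.1 0.4 0; 0.3 0.1 0.8 0; 0.3 0.1 1.1 0; 0.3 0.1 1.3 0; 0.3 0.1 1.3 0; 0.3 0.1 1.3 0")

```text
time_s: 3.75
tcp_pos: [0.5067, -0.1294, 0.1758]
eef_rot: [-180.0, -0.0, -98.0]
contact_force: [-1.8, -1.8, 3.4]
gripper_width: 0.0005
```

>>> drive_tool(plan="0 0 0.2 0; 0 0 0.4 0; 0 0 0.5 0; 0 0 0.5 0; 0 0 0.5 0")

```text
time_s: 4.38
tcp_pos: [0.5068, -0.1294, 0.173]
eef_rot: [-179.9, -0.0, -97.9]
contact_force: [-10.0, 1.3, 23.8]
gripper_width: 0.0002
```

It's fully down: 24 N at a tip height of 0.165 m, which is the end stop. Now I'll lift off and let it spring back.

>>> drive_tool(plan="0 0 -2 0; 0 0 -5 0; 0 0 -8.5 0; -5 0.7 -9 0; -10 1.3 -9 0; -15 2 -9 0; -19 2.5 -9 0; -21 2.7 -9 0")

```text
time_s: 5.38
tcp_pos: [0.5088, 0.0846, 0.2602]
eef_rot: [180.0, 0.0, -97.9]
contact_force: [0.4, -0.3, -0.5]
gripper_width: 0.0004
```

>>> drive_tool(plan="0 0 0 0; 0 0 0 0; 0 0 0 0; 0 0 0 0", fingers=0.36)

```text
time_s: 5.88
tcp_pos: [0.5091, 0.0818, 0.2606]
eef_rot: [-180.0, 0.0, -98.0]
contact_force: [-0.4, 0.2, 0.7]
gripper_width: 0.0275
```

```bash
python3 - <<'E'
from h import *
to([.5095,.083,.136],-98.3)
a=cap('wrist','w1');b=cap('scene','s2');t=cap('top','t2')
print(proj(a,[.5095,.083,.125]))
w=cv2.imread('pics/w1.png'); cv2.imwrite('pics/w1c.png',np.hstack([cv2.resize(w,(480,360)),cv2.resize(cv2.imread('pics/s2.png')[125:215,210:290],(320,360),interpolation=cv2.INTER_CUBIC)]))
E
```

```text
t 5.875 tcp [0.5091 0.0818 0.2606] rot [-180.      0.    -98.03] F [-0.41  0.22  0.7 ] w 0.0275
shift cm [-0.12 -0.03 12.46] dpsi(world yaw)  -0.005 (tool z turn = -dpsi when down)
(np.float64(282.1932614855257), np.float64(201.40570086414513))
```

View pics/w1c.png

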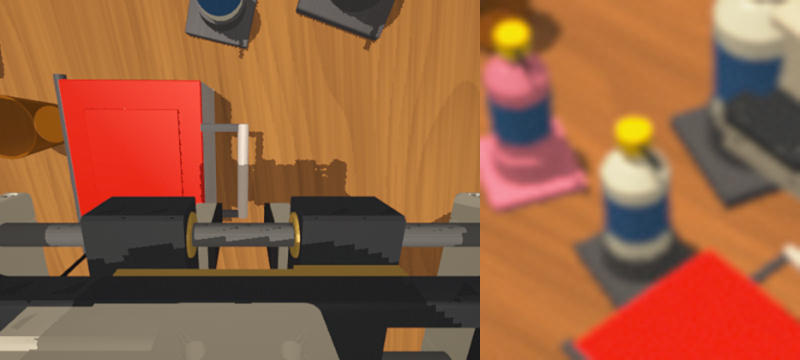

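The wrist view shows the bar running from (243,124) to (240,215) in the 480-wide picture, so its middle is near full-size (282,198), against a predicted (282,201). The scene crop shows the cap sprung back up. I'll check the bar's yaw next.

```bash
python3 - <<'E'
from h import *
a=load('w1');k=7/6
p=atz(a,243*k,124*k,.125);q=atz(a,240.5*k,215*k,.125);print(p,q,(p+q)/2,np.degrees(np.arctan2(-(p-q)[0],(p-q)[1])))
E
```

```text
[0.50046603 0.02868208 0.125     ] [0.5186286  0.13491163 0.125     ] [0.50954731 0.08179686 0.125     ] 170.29767864212718
```

>>> drive_tool(plan="0 0 3 0.013; 0 0 6 0.013; 0 -0.03 9 0.013; 0 -0.03 11 0.013; 0 -0.03 12.7 0.013; 0 -0.03 13.8 0.013; 0 -0.03 14.7 0.013; 0 -0.03 14.7 0.013")

```text
time_s: 7.02
tcp_pos: [0.5091, 0.0824, 0.1132]
eef_rot: [180.0, -0.0, -98.7]
contact_force: [0.3, 0.7, 0.0]
gripper_width: 0.0279
```

```bash
python3 - <<'E'
from h import *
to([.5095,.082,.114],-98.8)
a=cap('wrist','w2');b=cap('scene','s3')
cv2.imwrite('pics/w2c.png',np.hstack([cv2.resize(cv2.imread('pics/w2.png'),(440,330)),cv2.resize(cv2.imread('pics/s3.png')[150:260,220:340],(360,330),interpolation=cv2.INTER_CUBIC)]))
E
```

```text
t 7.025 tcp [0.5091 0.0824 0.1132] rot [ 1.7997e+02 -3.0000e-02 -9.8710e+01] F [0.34 0.69 0.02] w 0.0279
shift cm [ 0.03 -0.04 -0.08] dpsi(world yaw)  -0.002 (tool z turn = -dpsi when down)
```

View pics/w2c.png

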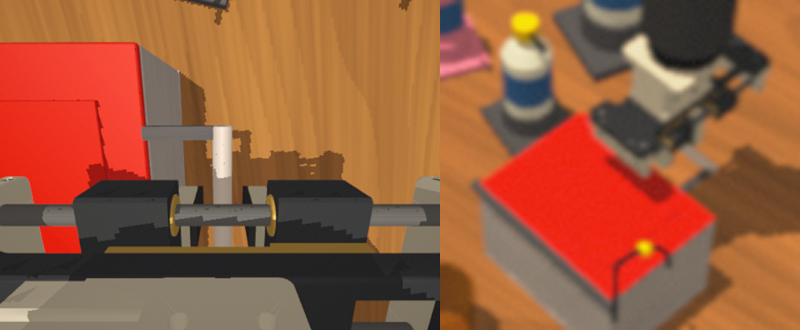

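The bar at (222,170) lies centred between the fingers at x 190 and 255. No contact force. Closing the fingers.

>>> drive_tool(plan="0 0 0 0; 0 0 0 0; 0 0 0 0; 0 0 0 0; 0 0 0 0", fingers=1, squeeze=35)

```text
time_s: 7.75
tcp_pos: [0.5095, 0.0826, 0.1137]
eef_rot: [-180.0, 0.0, -98.7]
contact_force: [-0.4, 0.0, 1.3]
gripper_width: 0.0111
```

>>> drive_tool(plan="0 -0.03 -0.85 0; 0 -0.1 -1.7 0; 0 -0.2 -2.55 0; 0 -0.35 -3.4 0; 0 -0.54 -4.2 0; 0 -0.74 -5 0; 0 -1 -5.85 0; 0 -1.28 -6.65 0")

```text
time_s: 8.75
tcp_pos: [0.5212, 0.0807, 0.1802]
eef_rot: [179.9, -0.0, -98.7]
contact_force: [-2.8, 4.9, -3.1]
gripper_width: 0.0109
```

>>> drive_tool(plan="0 -0.32 -0.79 0; 0 -0.67 -1.56 0; 0 -1.06 -2.32 0; 0 -1.48 -3.06 0; 0 -1.93 -3.78 0; 0 -2.42 -4.48 0; 0 -2.93 -5.16 0; 0 -3.47 -5.81 0")

```text
time_s: 9.75
tcp_pos: [0.5532, 0.0759, 0.2386]
eef_rot: [179.7, 0.0, -98.7]
contact_force: [-16.2, 10.3, 8.6]
gripper_width: 0.0107
```

>>> drive_tool(plan="-0.1 -0.37 -0.63 0; -0.1 -0.97 -1.24 0; -0.1 -1.55 -1.82 0; -0.1 -2.2 -2.37 0; -0.1 -2.85 -2.89 0; -0.1 -3.5 -3.39 0; -0.1 -3.5 -3.39 0; -0.1 -3.5 -3.39 0")

```text
time_s: 10.75
tcp_pos: [0.5893, 0.0706, 0.2742]
eef_rot: [179.9, -0.0, -98.7]
contact_force: [-13.0, 3.7, 12.3]
gripper_width: 0.0106
```

```bash
python3 - <<'E'
from h import *
to([.605,.0679,.2814])
b=cap('scene','s4');t=cap('top','t4');cap('wrist','w4')
cv2.imwrite('pics/s4c.png',np.hstack([cv2.resize(b['frame'][130:270,210:350,::-1],(400,400),interpolation=cv2.INTER_CUBIC),cv2.resize(t['frame'][150:270,220:340,::-1],(400,400),interpolation=cv2.INTER_CUBIC)]))
E
```

```text
t 10.75 tcp [0.5893 0.0706 0.2742] rot [ 1.799e+02 -4.000e-02 -9.868e+01] F [-13.     3.72  12.34] w 0.0106
shift cm [ 0.03 -1.6  -0.72] dpsi(world yaw)  None (tool z turn = -dpsi when down)
```

View pics/s4c.png

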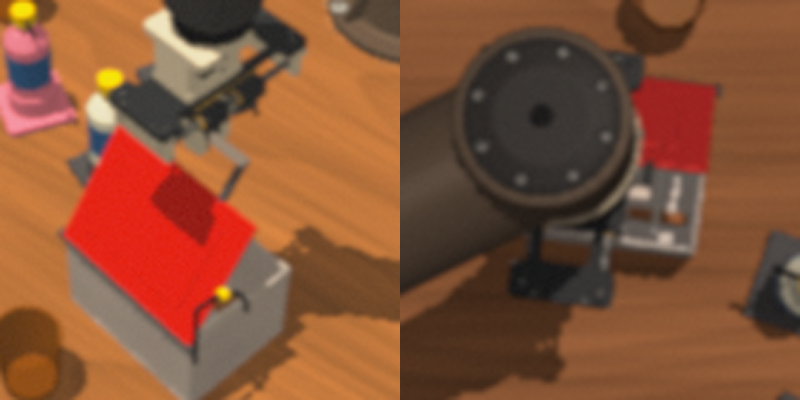

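The lid is up near the 60° mark. Front corners in the scene crop are at (118,127) and (256,230), and hinge corners at (65,235) and (192,347). In the top crop the -y front corner is at (308,173). I'll fit the angle from these.

```bash
cat > fit.py <<'E'
from h import *
from scipy.optimize import least_squares
s0=load('s0');t0=load('t0')
def frame(q):
    x=np.array([np.cos(q[2]),np.sin(q[2]),0]);y=np.array([-x[1],x[0],0]);return np.array([q[0],q[1],.122]),x,y
def pt(q,th,a,b,c=0):   # a before hinge, b along y, c above lid plane
    h,x,y=frame(q);return h-x*(a*np.cos(th)-c*np.sin(th))+y*b+np.array([0,0,a*np.sin(th)+c*np.cos(th)])
T=lambda x,y:(225+x/4-.375,155+y/4-.375); S=lambda x,y:(200+x*.3-.35,95+y*.3-.35)
obs=[(t0,T(122,316),(.195,.055,.003)),(t0,T(267,334),(.195,-.055,.003)),(s0,S(371,369),(.195,.055,.003)),(s0,S(290,311),(.195,-.055,.003)),
(t0,T(95,53),(0,.1,0)),(t0,T(362,87),(0,-.1,0)),(t0,T(75,250),(.15,.1,0)),(t0,T(334,283),(.15,-.1,0)),
(s0,S(258,518),(0,.1,0)),(s0,S(108,387),(0,-.1,0)),(s0,S(371,428),(.15,.1,0)),(s0,S(224,312),(.15,-.1,0))]
f=lambda q:np.ravel([np.subtract(proj(c,pt(q,0,*l)),p) for c,p,l in obs])
fit=least_squares(f,[.7,.054,-.145],loss='soft_l1');q=fit.x
if __name__=='__main__': print(q,np.degrees(q[2]),fit.fun.reshape(-1,2).round(1).tolist())
E
python3 - <<'E'
from fit import *
print(q,np.degrees(q[2]),np.abs(fit.fun).mean(), 'bar',pt(q,0,.195,0,.003))
s4=load('s4');t4=load('t4')
U=lambda x,y:(210+x*.35-.35,130+y*.35-.35);V=lambda x,y:(220+x*.3-.35,150+y*.3-.35)
o=[(s4,U(118,127),(.15,-.1,0)),(s4,U(256,230),(.15,.1,0)),(t4,V(308,173),(.15,-.1,0))]
for th in (48,52,56,60,64): print(th,[np.subtract(proj(c,pt(q,np.radians(th),*l)),p).round(1).tolist() for c,p,l in o])
E
```

```text
[ 0.70271572  0.05487346 -0.14428006] -8.266638264066811 0.5161337411331353 bar [0.50974184 0.08291056 0.125     ]
48 [[4.1, -2.4], [3.3, -0.8], [-0.7, 4.7]]
52 [[2.0, -2.7], [1.5, -0.7], [-0.3, 1.7]]
56 [[-0.1, -2.7], [-0.5, -0.5], [0.1, -1.5]]
60 [[-2.4, -2.5], [-2.6, -0.0], [0.6, -4.9]]
64 [[-4.8, -2.1], [-4.8, 0.7], [1.1, -8.4]]
```

>>> drive_tool(plan="0 -0.33 -0.3 0; 0 -0.67 -0.6 0; 0 -1 -0.9 0; 0 -1.33 -1.15 0; 0 -1.33 -1.15 0; 0 -1.33 -1.15 0; 0 -1.33 -1.15 0")

```text
time_s: 11.78
tcp_pos: [0.603, 0.0685, 0.2839]
eef_rot: [179.9, -0.1, -98.7]
contact_force: [-5.0, 1.7, 2.4]
gripper_width: 0.0108
```

```bash
python3 - <<'E'
from h import *
to([.6047,.0679,.2814])
b=cap('scene','s5');t=cap('top','t5');cap('wrist','w5')
cv2.imwrite('pics/s5c.png',np.hstack([cv2.resize(b['frame'][150:220,230:310,::-1],(480,420),interpolation=cv2.INTER_CUBIC),cv2.resize(t['frame'][160:230,280:330,::-1],(300,420),interpolation=cv2.INTER_CUBIC)]))
E
```

```text
t 11.775 tcp [0.603  0.0685 0.2839] rot [ 1.7989e+02 -6.0000e-02 -9.8710e+01] F [-5.    1.65  2.38] w 0.0108
shift cm [ 0.04 -0.17  0.25] dpsi(world yaw)  None (tool z turn = -dpsi when down)
```

View pics/s5c.png

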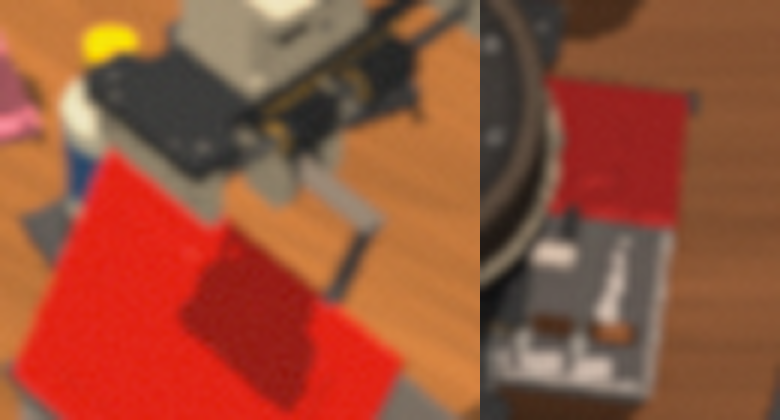

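```bash
python3 - <<'E'
from fit import *
s4=load('s5');t4=load('t5')
U=lambda x,y:(230+x/6-.42,150+y/6-.42);V=lambda x,y:(280+x/6-.42,160+y/6-.42)
o=[(s4,U(113,150),(.15,-.1,0)),(s4,U(403,356),(.15,.1,0)),(t4,V(197,225),(.15,-.1,0)),(s4,U(377,220),(.195,.05,.003))]
for th in (54,56,58,60,62): print(th,[np.subtract(proj(c,pt(q,np.radians(th),*l)),p).round(1).tolist() for c,p,l in o])
E
```

```text
54 [[3.5, -3.2], [3.0, 0.6], [-0.5, 4.6], [1.4, -0.0]]
56 [[2.4, -3.2], [2.0, 0.7], [-0.2, 2.9], [0.0, 0.1]]
58 [[1.3, -3.1], [1.0, 1.0], [-0.0, 1.2], [-1.4, 0.3]]
60 [[0.2, -3.0], [-0.1, 1.2], [0.2, -0.5], [-2.8, 0.6]]
62 [[-1.0, -2.8], [-1.2, 1.5], [0.5, -2.2], [-4.3, 0.9]]
```

The corner fits give 59.4 to 60.3°, while the kinematics (bar at 195 mm radius, TCP x) give about 58°. I'll nudge it up by 1° and settle.

>>> drive_tool(plan="0 -0.15 -0.09 0; 0 -0.3 -0.17 0; 0 -0.3 -0.17 0; 0 -0.3 -0.17 0; 0 -0.3 -0.17 0; 0 -0.3 -0.17 0; 0 -0.3 -0.17 0; 0 -0.3 -0.17 0")

```text
time_s: 12.92
tcp_pos: [0.606, 0.0681, 0.2857]
eef_rot: [179.9, -0.1, -98.7]
contact_force: [-5.6, 2.0, 1.1]
gripper_width: 0.0107
```

```bash
python3 - <<'E'
from fit import *
st=r.get_state();p=st['tcp_pos'];x=frame(q)[1]
d=(p-np.array([.5095,.0826,.1137]));f=.195-d@x;print('tcp',p.round(4),'F',st['contact_force'].round(1),'w',st['gripper_width'],'lid deg from x',np.degrees(np.arccos(f/.19502))-.88,'from z, no slip',np.degrees(np.arcsin((d[2]+.003)/.19502))-.88)
b=cap('scene','s6');t=cap('top','t6');w=cap('wrist','w6')
h=[proj(b,pt(q,np.radians(th),.15,.1)) for th in (56,60,64)];print(h,[proj(b,pt(q,np.radians(th),.15,-.1)) for th in (56,60,64)],[proj(t,pt(q,np.radians(th),.15,-.1)) for th in (56,60,64)])
cv2.imwrite('pics/s6c.png',np.hstack([cv2.resize(b['frame'][150:260,230:330,::-1],(500,550),interpolation=cv2.INTER_CUBIC),np.vstack([cv2.resize(t['frame'][160:230,280:330,::-1],(300,420),interpolation=cv2.INTER_CUBIC),cv2.resize(w['frame'][:,:,::-1],(300,130))])]))
E
```

```text
tcp [0.606  0.0681 0.2857] F [-5.6  2.   1.1] w 0.010726686198368255 lid deg from x 59.135989663824 from z, no slip 62.952702801767515
[(np.float64(298.78543689299346), np.float64(209.65848344401928)), (np.float64(296.6739668012144), np.float64(210.12906817407767)), (np.float64(294.42720262600125), np.float64(210.82033574277713))] [(np.float64(250.84927869755862), np.float64(171.42582201266882)), (np.float64(248.57679422369736), np.float64(171.61467958515874)), (np.float64(246.18915590011972), np.float64(172.01483340640377))] [(np.float64(312.1816871208382), np.float64(200.0017567904888)), (np.float64(312.64280073124996), np.float64(196.62051205735852)), (np.float64(313.1159717324524), np.float64(193.1068520103177))]
```

View pics/s6c.png

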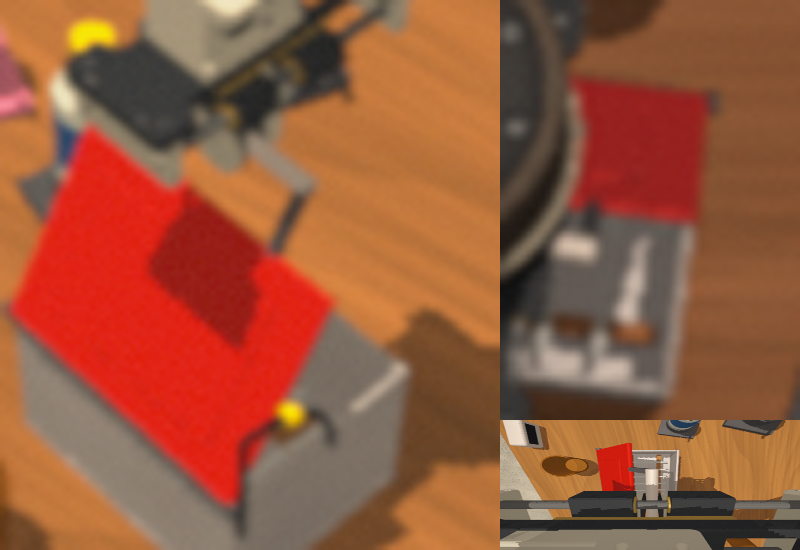

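The held lid's corners are at scene (296,210) and (248,174), and top row 196.2, which give 60.5–61°. The kinematics give 59.1°. Both bracket 60°, with the cap up and the grip steady, so I'm handing in.

```bash
python3 -c "
from h import *
print(r.close_job()); print(r.get_state()['tcp_pos'],r.get_state()['time_s'])"
```

```text
the job is handed in; nothing more can be done
None
the job is handed in; nothing more can be done
```

I pressed the cap right down and let it spring back with the lid still shut. Then I gripped the white bar, raised the lid to about 60°, and handed the job in at about 13 s with the gripper still holding it.

- **Which can:** I used the small white can beside the box. The pink one and the large white one were ruled out by the description.
- **Cap:** the fingertips stopped at 0.165 m with about 24 N of force, which is the full 8 mm of travel. The next picture showed the cap back up.
- **Lid angle:** the checks disagree slightly. The lid's corners in the camera images gave 60.5–61°, and the arm's horizontal position gave 59.1°. The height reading assuming no slip in the grip gave 63°. I discounted it because the bar seems to have rolled about 6 mm in the grip. An earlier check using the end of the bar read about 3–4° lower than the corners; I discounted it because I wasn't sure exactly where the bar ends.
- **Hold:** the grip is set to 35 N, and the outside force on the tool was about 6 N at the end. It peaked at about 21 N partway through lifting.
- **Other objects:** the arm never went near the glasses, trays, jar or tamper, and nothing looked moved in the pictures I took. I didn't check each one at the end.

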